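# Read the code under a sample vial through the swinging mirror

## Task

The reader's fixed camera reads the square code on the underside of a vial by way of its swinging mirror. Gently set the vial upright into the hole of the carriage on the reader's two rods, fully down, and let go of it; then take the grip of the mirror's spring lever and swing it until the camera sees the code in the middle of its mirrored view. Finish while still holding the lever steady at that angle, and leave the other things where they are.

Things in the scene. Friction and masses are not known exactly. Their poses are not given: they have to be found in the camera images.
- vial: the loose vial to be read: clear glass, white screw cap, 25 mm diameter, 64 mm tall (the cap is the top 14 mm), about 30 g, standing upright on the bench left of the reader. Origin at the centre of its underside, z up its axis
- vial_mid (a point): centre of that vial, on its axis 32 mm above its underside. Once seated its lower 14 mm are hidden in the carriage, so grasp it some 45 mm above its underside, where the fingertips stay clear of the carriage
- code (a point): the 8 mm square dot code at the centre of the vial's underside (z up the vial's axis)
- seat (a point): where the code belongs: centre of the ledge on which the vial stands in the carriage, 131 mm above the bench; axes as the reader's. Carriage: fixed block, 46 mm along the rods, 120 mm across, clamped within 34 mm of the place straight above the mirror. Hole: round, upright, 28 mm wide, 14 mm deep above the ledge (mouth chamfered 2 mm); the ledge has an 18 mm window for the view from below
- reader: code reader, fixed: base 245 x 134 mm, black camera at one end, mirror on two pillars, above it two rods on posts (clamps reach 144 mm up). Origin on the bench straight under the middle of the mirror's axis; x level along the camera's look (camera to mirror, along the rods), y along the mirror's axis to the lever's side (roughly towards the robot), z up. Lens 80 mm to -x of the axis, 75 mm up
- mirror: swinging mirror (60 x 76 mm) and its lever in one. Origin at the middle of the level axis, 75 mm up, where the camera's sight meets the mirror; y along the axis to the lever's side, z along the lever's rod. Parked on its stop the lever leans 0.42 rad from upright to the reader's -x (camera); far stop 0.42 rad to +x; upright, the camera looks straight up. A spring swings it back to park if let go
- grip (a point): middle of the lever's level grey metal round grip: 18 mm diameter, 40 mm long, parallel to the mirror's axis, at the reader's side towards the robot. 115 mm from the axis, 98 mm to +y of the mirror's middle, 20 mm outside the lever's 7 mm rod. Swings with the mirror; the spring pushes back here with about 1 N parked to 3.5 N at the far stop. The grip may roll between the fingers
- view_line (a point): the camera's central line of sight after the mirror: it starts at the middle of the mirror's axis and runs along this frame's +z (y: mirror's axis). It turns with the mirror, twice as far, so it leans from upright to the same side as the lever by twice the lever's lean. The code is in the middle of the view when it lies on this line (its x and y in this frame about 0)
- dropper: bystander, loose: amber dropper bottle, 31 mm wide, 100 mm tall, origin under its centre
- flask: bystander, loose: glass conical flask, 64 mm wide, 104 mm tall, origin under its centre
- cup: bystander, loose: small white weighing cup, 45 mm wide, 28 mm tall, origin under its centre
- timer: bystander, loose: flat square countdown timer, 66 x 66 x 19 mm, origin under its centre
Not all that is in view belongs to the job. Of the things like the vial, leave any that is purple; of the rest the smaller one is meant.

How it is judged:
By the outcome, as a careful person would: the job done as asked, in the order asked, and still so for the second after the job is handed in, while the arm keeps its last pose, push and grip.
It also fails if it takes over 48 s, if anything falls off the work surface, if the arm or the gripper's body presses on something with over 40 N, if the wrist force passes 120 N, or if a joint passes its speed limit or range.

## Robot

A 7-joint arm with a two-finger parallel gripper is mounted at the origin on the work surface; the furniture and walls round the work are solid. World frame = base frame: x ahead of the robot, y to its left, z up, the work surface at z = 0. Lengths are in m, angles in rad, forces in N, time in s.
With the tool pointing down it reaches from about 0.4 to 0.75 m from the base axis. Payload 19.5 kg.
Tool frame: the origin (TCP) lies at the very end of the fingers, on their centre line; the grasp point (between the pads) lies 19 mm behind it; z points along the fingers, y is the line along which they close (so a half turn about z gives the same grasp; the last joint's range is limited). The gripper opens to 85 mm and grips with 20 to 120 N. Pads are 22 mm wide; open, the fingers measure 114 mm over their backs; the gripper's body (76 mm by 85 mm) begins 54 mm behind the grasp point. The pads swing forward as they close: fully open they stand 13 mm farther back than shut.
Start: joints at [-1.146, 0.707, -0.028, 1.485, 0.022, 0.951, -0.075], TCP at [0.259, 0.513, 0.231] pointing down, gripper open.
Joint ranges: [-2.71, 2.71], [-0.32, 2.16], [-1.57, 1.52], [0, 2.45], [-1.46, 4.6], [0, 2.02], [-2.83, 2.83]. Speed limits (rad/s): [1.89, 1.89, 2.57, 2.57, 3.01, 3.01, 3.01].

## Interface

Orientations are given as a unit quaternion [w, x, y, z].
In Python, from plant import ctrl gives the robot as it stands. The module is installed in compiled form; this text tells all that it offers. Calls block until the motion is done:
- ctrl.movep(position, orientation): joint-space move of the TCP to a pose.
- ctrl.movel(position, attitude=None, speed=0.15, force_limit=None): straight line of the TCP; attitude=None keeps the orientation; speed is the mean speed in m/s. With force_limit (N) it stops when the force on the tool has changed by that much, and returns True; else False.
- ctrl.set_joints(angles): joint-space move.
- ctrl.move_gripper(opening, effort=None): finger opening in m; effort is the grip in N (None keeps the last); returns when the fingers have stopped.
- ctrl.sleep(seconds).
- ctrl.inverse_kinematics(position, orientation): joint angles nearest the present ones, or None.
- ctrl.observe(): the state.
- ctrl.snapshot(name): name is "scene" or "top" or "wrist"; returns a dict with "color" (384x512x3 uint8, red, green, blue), "range_z" (384x512 float32, m along the optical axis (not along the pixel's ray), 0 where there is no reading), "camera_matrix" (3x3 intrinsics, pixels), "k1" (the pictures are not rectified: a ray, as slopes to the right and down, at radius r is drawn at 1 + k1 r^2 times it, then the intrinsics apply), "world_to_cam" (4x4, takes a point from world to camera coordinates). Camera axes: x right, y up, looking along -z (the intrinsics and any distortion apply to the point x, -y, -z); pixel columns grow to the right and rows downward; lengths in m; the calibration is good to about 2 mm. A picture is of the moment at which its call begins.
A pose or a line that the arm cannot do raises ctrl.MotionError and nothing moves.
- ctrl.job_done(): hands the job in; it is judged then, once.
The state is a dict: "clock": time; "qpos": joint angles; "joint_vel": joint speeds; "tau": joint torques, N m; "position": TCP position; "orientation": TCP orientation; "ft_force": force on the tool from outside, world axes, zero at the start; "torque": the same for the moment, N m; "gripper_width": finger opening in m; "grasp_force": force on a finger pad.
Only numpy, scipy, OpenCV 4.12 (cv2) and the standard library are available. Lean on these libraries where they do the work, as an engineer would, in place of code of your own. Each camera call takes 0.05 s, during which the arm holds its last target. There are 200 camera calls.

## Working session

There is one attempt and no reset: what is moved stays moved. The work goes in short steps, each a Python script; the robot and the scene stay as the last script left them, time stands still between calls to the robot, and variables do not carry over. Pictures are saved under pics/ and viewed, at most 10 in all, crops included, and the job is handed in when it is done.

```bash
mkdir -p pics
cat > h.py <<'E'
import numpy as np, cv2
from plant import ctrl
def snap(n,f=None):
    s=ctrl.snapshot(n)
    if f: cv2.imwrite('pics/'+f,s['color'][:,:,::-1])
    np.savez('/tmp/%s.npz'%n,**{k:np.array(v) for k,v in s.items()})
    return s
def load(n): return dict(np.load('/tmp/%s.npz'%n))
def ray(s,u,v):
    K=s['camera_matrix']; d=np.array([(u-K[0,2])/K[0,0],(v-K[1,2])/K[1,1]]); p=d.copy()
    for _ in range(20): p=d/(1+float(s['k1'])*(p@p))
    T=np.linalg.inv(s['world_to_cam']); 
    return T[:3,3], T[:3,:3]@np.array([p[0],-p[1],-1])
def onz(s,u,v,z):
    o,d=ray(s,u,v); return o+d*(z-o[2])/d[2]
def depth(s,u,v):
    o,d=ray(s,u,v); return o+d*float(s['range_z'][int(v),int(u)])
def cloud(s):
    H,W=s['range_z'].shape; K=s['camera_matrix']
    v,u=np.mgrid[:H,:W]; d=np.stack([(u-K[0,2])/K[0,0],(v-K[1,2])/K[1,1]],-1); p=d.copy()
    for _ in range(20): p=d/(1+float(s['k1'])*(p**2).sum(-1,keepdims=True))
    T=np.linalg.inv(s['world_to_cam']); z=s['range_z'][...,None]
    c=np.concatenate([p[...,:1]*z,-p[...,1:]*z,-z],-1)
    return c@T[:3,:3].T+T[:3,3]
def proj(s,P):
    c=s['world_to_cam']@np.append(P,1); p=np.array([c[0],-c[1]])/-c[2]
    p=p*(1+float(s['k1'])*(p@p)); K=s['camera_matrix']
    return p*[K[0,0],K[1,1]]+[K[0,2],K[1,2]]
E
python3 - <<'E'
from h import *
a=snap('scene');b=snap('top')
for n,s in(('scene',a),('top',b)):
    cv2.imwrite(f'pics/{n}0.png',cv2.resize(s['color'][:,:,::-1],(800,600),interpolation=cv2.INTER_CUBIC))
    print(n,np.linalg.inv(s['world_to_cam']).round(3),s['camera_matrix'],s['k1'])
print(ctrl.observe())
E
```

```text
scene [[-0.497  0.355 -0.792 -0.433]
 [-0.868 -0.219  0.446  0.783]
 [-0.015  0.909  0.417  0.63 ]
 [ 0.     0.     0.     1.   ]] [[485.39424472   0.         255.68236517]
 [  0.         485.39424472 196.87809998]
 [  0.           0.           1.        ]] -0.025761520185663918
top [[-0.012  0.981 -0.195  0.34 ]
 [-1.    -0.014 -0.01   0.212]
 [-0.013  0.195  0.981  1.105]
 [ 0.     0.     0.     1.   ]] [[454.5696239    0.         254.22918318]
 [  0.         454.5696239  181.56644748]
 [  0.           0.           1.        ]] -0.170500307659536
{'clock': 0.1, 'qpos': array([-1.14574497,  0.70699523, -0.02762906,  1.48495441,  0.02198794,
        0.95088852, -0.0755244 ]), 'joint_vel': array([-0.00208936, -0.00230991, -0.00051901, -0.00157026,  0.00098972,
       -0.00107619, -0.00124124]), 'tau': array([ 2.65138697e-03, -8.84280968e+01,  1.23692036e+00, -2.36451942e+01,
        1.70993147e-02,  5.03620060e-03,  1.04307986e-06]), 'position': array([0.2586296 , 0.51329151, 0.23089974]), 'orientation': array([-1.04170405e-04,  2.31274127e-01,  9.72888511e-01, -4.60247449e-04]), 'ft_force': array([-0.13955275, -0.26990996, -0.47396498]), 'torque': array([-0.0391786 , -0.021502  ,  0.03117122]), 'grasp_force': 0.0, 'gripper_width': 0.08533483051233229}
```

View pics/scene0.png

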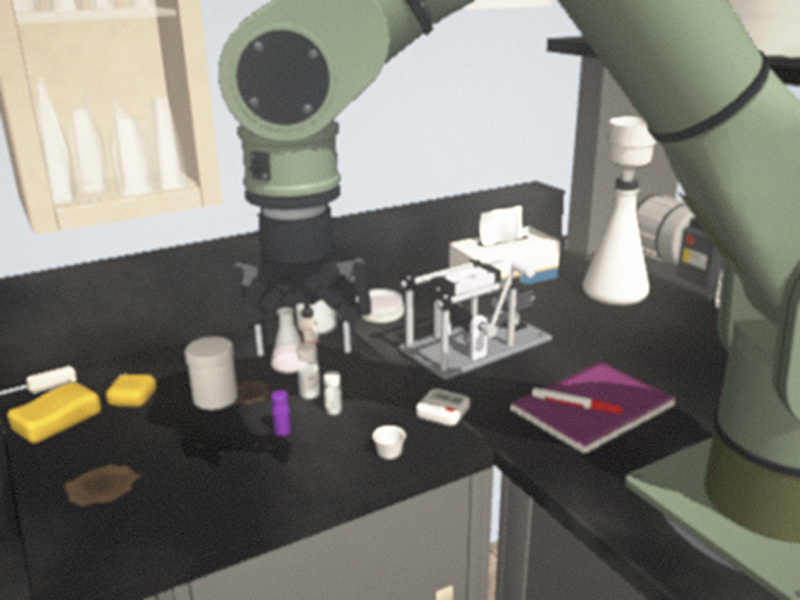

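View pics/top0.png

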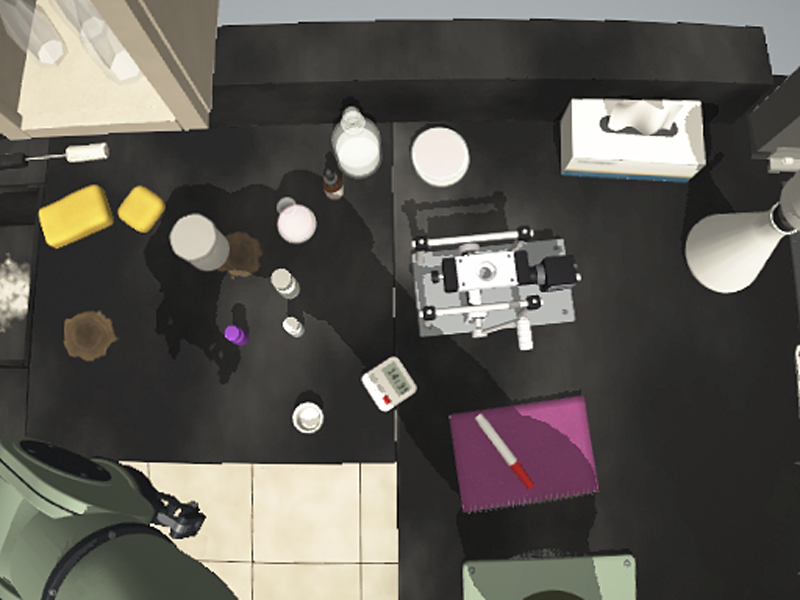

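The smaller non-purple white-capped vial is at about (293,325) in the top view and (332,393) in the scene view. The reader's carriage hole is at (487,270), its camera at (560,272), and the parked grip at (525,335). Next I'll get coarse positions from depth.

Run:
```python
from h import *
s=load('top');C=cloud(s);f=.64
def blob(u,v,r,zmin,zmax=9):
    u*=f;v*=f;v0,v1,u0,u1=int(v-r),int(v+r),int(u-r),int(u+r)
    P=C[v0:v1,u0:u1].reshape(-1,3);P=P[(P[:,2]>zmin)&(P[:,2]<zmax)];return P
for n,u,v,r in(('big',285,283,14),('small',293,325,10),('purple',235,335,10),('cup',308,417,14),('flask',296,222,18),('dropper',333,185,12)):
    P=blob(u,v,r,0.01);zt=np.percentile(P[:,2],95);T=P[P[:,2]>zt-.008];print(n,zt.round(4),((T.min(0)+T.max(0))/2).round(4),(T.max(0)-T.min(0)).round(3))
P=blob(487,270,30,.12,.16)
print('carr',np.median(P,0),P.min(0),P.max(0))
for n,u,v in(('clampTL',420,243),('clampTR',526,233),('clampBL',429,313),('clampBR',534,302),('grip',525,335),('cam',560,272),('hole',487,270),('rodL1',465,240),('rodL2',490,306),('baseBL',419,336),('baseBR',577,318),('baseTR',561,236)):
    print(n,depth(s,u*f,v*f).round(4))
t=load('scene')
print('scene small cap',depth(t,332*f,378*f),proj(t,[0,0,0]))
```

```text
big 0.0877 [0.4537 0.3114 0.5925] [0.228 0.198 1.025]
small 0.066 [0.4192 0.3032 0.5817] [0.159 0.182 1.047]
purple 0.0659 [0.4136 0.3474 0.5815] [0.148 0.27  1.047]
cup 0.0289 [0.3511 0.2984 0.563 ] [0.042 0.172 1.084]
flask 0.1015 [0.5066 0.3064 0.5998] [0.334 0.189 1.01 ]
dropper 0.0949 [0.712  0.3235 0.0946] [0.009 0.011 0.011]
carr [0.54773501 0.09618452 0.1427394 ] [0.48857821 0.03078244 0.12287631] [0.61329962 0.16486956 0.15376475]
clampTL [0.5884 0.1894 0.1436]
clampTR [0.6015 0.0396 0.1416]
clampBL [0.489  0.179  0.1459]
clampBR [0.5024 0.0337 0.1438]
grip [0.4515 0.0558 0.188 ]
cam [ 0.5546 -0.0161  0.0947]
hole [0.5776 0.0811 0.0095]
rodL1 [0.5925 0.1261 0.141 ]
rodL2 [0.4986 0.0943 0.139 ]
baseBL [ 0.4759  0.1902 -0.0031]
baseBR [ 0.5002 -0.0613 -0.0021]
baseTR [ 0.6341 -0.0426  0.0009]
scene small cap [0.47991464 0.3866199  0.06259554] [494.40516759 321.90368107]
```

Run:
```python
from h import *
q=[0,-0.0437,0.999,0]
ctrl.movep([0.50,0.085,0.40],q)
s=snap('wrist');o=ctrl.observe();print(o['clock'],o['position'],o['qpos'].round(2))
cv2.imwrite('pics/w1.png',cv2.resize(s['color'][:,:,::-1],(800,600),interpolation=cv2.INTER_CUBIC))
print(np.linalg.inv(s['world_to_cam']).round(3),s['camera_matrix'][0],s['k1'])
```

```text
2.0333 [0.49988621 0.08577784 0.39972438] [-0.14  0.45 -0.16  1.38  0.07  1.32  1.36]
[[-0.087 -0.958 -0.275  0.431]
 [ 0.996 -0.084 -0.024  0.08 ]
 [ 0.    -0.276  0.961  0.541]
 [ 0.     0.     0.     1.   ]] [324.74689059   0.         255.48791949] -0.00782650598025638
```

View pics/w1.png

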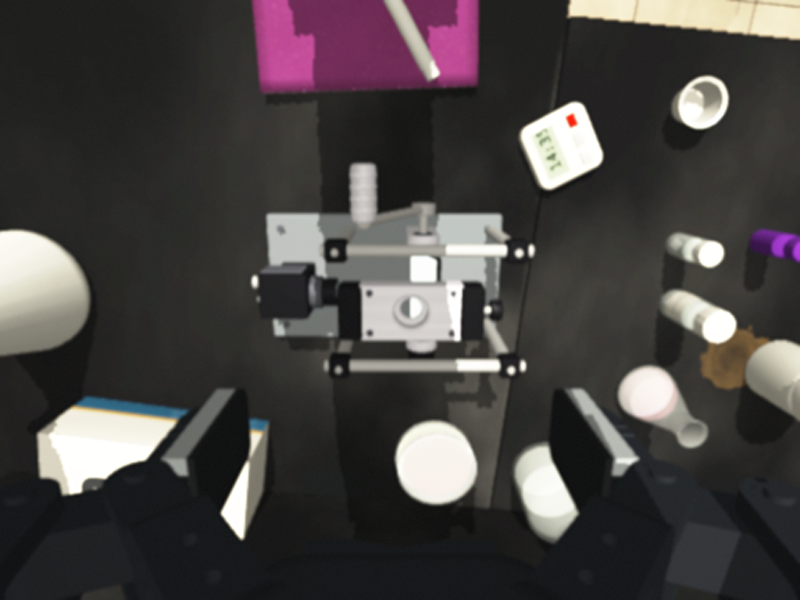

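The wrist view shows the reader clearly: hole at about (411,310), grip at (363,195), mirror lever hub at (423,215), rod clamps at (337,250), (519,250), (339,365) and (511,365). The vial cap is at (709,253). I'll check the heights numerically and look at a closer crop.

Run:
```python
from h import *
s=load('wrist');C=cloud(s)
print('k',s['camera_matrix'])
im=s['color'][125:245,160:345,::-1]
cv2.imwrite('pics/w1c.png',cv2.resize(im,(800,int(800*120/185)),interpolation=cv2.INTER_CUBIC))
f=.64
for n,u,v in(('plateL',375,325),('plateR',445,325),('blkL',348,310),('blkR',472,310),('rodT',400,250),('rodTw',475,250),('rodB',400,366),('c1',337,250),('c2',519,250),('c3',339,365),('c4',511,365),('mir',424,268),('hub',424,238),('levrod',423,212),('below',421,347),('grip',363,195),('cap',709,253),('bigcap',716,322),('camtop',287,290)):
    print(n,depth(s,u*f,v*f).round(4))
```

```text
k [[324.74689059   0.         255.48791949]
 [  0.         324.74689059 195.90359216]
 [  0.           0.           1.        ]]
plateL [0.5622 0.0718 0.1439]
plateR [0.557  0.1292 0.1442]
blkL [0.5496 0.0493 0.1495]
blkR [0.5415 0.1491 0.1471]
rodT [0.4992 0.0869 0.1387]
rodTw [0.494  0.1467 0.1384]
rodB [0.5989 0.0957 0.1385]
c1 [0.5026 0.0373 0.1443]
c2 [0.4901 0.1803 0.1444]
c3 [0.6007 0.0441 0.1426]
c4 [0.5875 0.1886 0.144 ]
mir [0.5247 0.1117 0.0765]
hub [0.4953 0.1082 0.0875]
levrod [0.4726 0.1051 0.0859]
below [0.5987 0.1158 0.0881]
grip [0.4553 0.0578 0.1899]
cap [0.489  0.3819 0.0635]
bigcap [0.5503 0.3911 0.0861]
camtop [ 0.552  -0.0112  0.0952]
```

View pics/w1c.png

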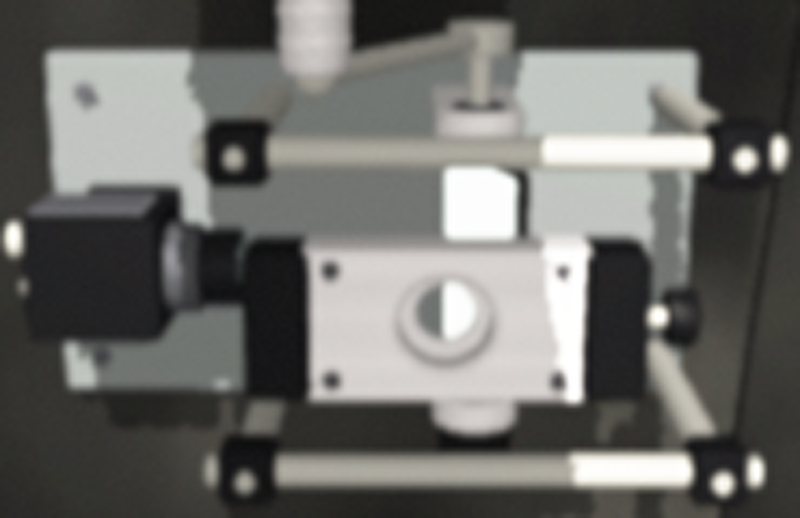

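Run:
```python
from h import *
s=load('wrist')
ex=np.array([-.0889,.99604]);ey=np.array([-.99604,-.0889])
k=185/800;kv=120/519
def P(n,u,v,z):
    p=onz(s,160+u*k,125+v*kv,z);print(n,p.round(4),'rx',(p[:2]@ex).round(4),'ry',(p[:2]@ey).round(4));return p
P('hole',446,320,.145);P('carr',446.5,321,.145)
P('shaft',481,90,.079);P('disc',480,37,.085);P('farpil',474,415,.088);P('nearpil',479,120,.0875)
for n,u,v in(('c1',235,153),('c2',746,153),('c3',245,470),('c4',722,468)):P(n,u,v,.144)
P('grip',314,40,.185)
P('bTL',46,52,.01);P('bTR',697,52,.01);P('bBL',68,388,.01)
print('--')
q=[0,-0.0437,0.999,0]
ctrl.movep([0.44,0.37,0.32],q)
w=snap('wrist');print(ctrl.observe()['clock'])
cv2.imwrite('pics/w2.png',cv2.resize(w['color'][:,:,::-1],(800,600),interpolation=cv2.INTER_CUBIC))
```

```text
hole [0.5472 0.1002 0.145 ] rx 0.0512 ry -0.554
carr [0.5475 0.1004 0.145 ] rx 0.0513 ry -0.5543
shaft [0.4873 0.1076 0.079 ] rx 0.0639 ry -0.4949
disc [0.4697 0.1053 0.085 ] rx 0.0631 ry -0.4772
farpil [0.597  0.1159 0.088 ] rx 0.0624 ry -0.6049
nearpil [0.4959 0.1075 0.0875] rx 0.0629 ry -0.5035
c1 [0.5033 0.0357 0.144 ] rx -0.0092 ry -0.5045
c2 [0.4905 0.1809 0.144 ] rx 0.1366 ry -0.5047
c3 [0.6003 0.0438 0.144 ] rx -0.0097 ry -0.6018
c4 [0.587  0.1884 0.144 ] rx 0.1355 ry -0.6014
grip [0.4656 0.0585 0.185 ] rx 0.0168 ry -0.4689
bTL [ 0.4958 -0.0519  0.01  ] rx -0.0958 ry -0.4892
bTR [0.4745 0.1908 0.01  ] rx 0.1479 ry -0.4896
bBL [ 0.6284 -0.041   0.01  ] rx -0.0967 ry -0.6222
--
3.2417
```

View pics/w2.png

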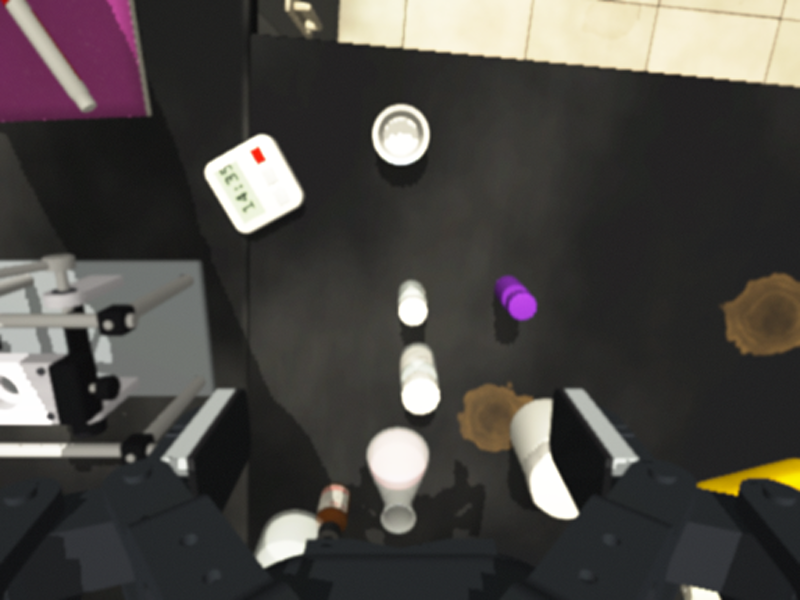

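The near view shows the small vial's cap top at about (413,312), the larger vial at (420,395) 83 px below it, and the purple one at (515,300). Next I'll refine the cap centre from the cloud and grasp.

Run:
```python
from h import *
s=load('wrist');C=cloud(s)
W=C[172:214,250:278];m=(W[...,2]>.0595)&(W[...,2]<.08)
P=W[m];print(len(P),P.min(0),P.max(0),((P.min(0)+P.max(0))/2).round(4),P.mean(0).round(4))
v,u=np.nonzero(m);c,r=cv2.minEnclosingCircle(np.stack([u+250,v+172],1).astype(np.float32));print(c,r,onz(s,*c,.064))
print('naive',onz(s,413*.64,312*.64,.064))
```

```text
239 [0.47769384 0.37287619 0.06005423] [0.50074447 0.39481268 0.06522248] [0.4892 0.3838 0.0626] [0.4886 0.3841 0.0626]
(263.8647155761719, 198.30587768554688) 8.891945838928223 [0.48815991 0.38401392 0.064     ]
naive [0.48993557 0.38476262 0.064     ]
```

Run:
```python
from h import *
v=np.array([.4890,.3840])
ctrl.move_gripper(.06,25)
ctrl.movel([*v,.12],speed=.25)
print(ctrl.movel([*v,.026],speed=.12,force_limit=8))
o=ctrl.observe();print(o['position'],o['gripper_width'],o['ft_force'])
ctrl.move_gripper(0.0,25)
o=ctrl.observe();print(o['position'],o['gripper_width'],o['grasp_force'],o['ft_force'])
ctrl.movel([*v,.10],speed=.15)
ctrl.movel([*v,.24],speed=.25)
o=ctrl.observe();print(o['clock'],o['gripper_width'],o['grasp_force'],o['ft_force'])
w=snap('wrist')
cv2.imwrite('pics/w3.png',cv2.resize(w['color'][:,:,::-1],(800,600),interpolation=cv2.INTER_CUBIC))
```

```text
False
[0.48932443 0.38426637 0.02678778] 0.0599341136898021 [-0.29912377  0.72736461  0.22447794]
[0.48920342 0.38414912 0.02646177] 0.023745274737580695 25.24901032447815 [-0.70291997 -0.83103553  5.16273181]
7.2833 0.023577323387343033 24.663431346416473 [-0.4749489   0.0704059  -0.77955339]
```

View pics/w3.png

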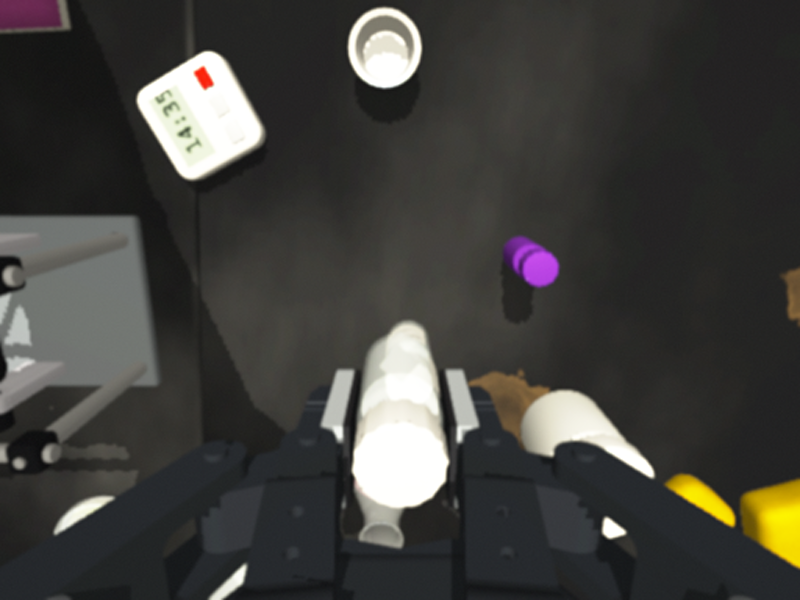

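Run:
```python
from h import *
w=load('wrist')
for n,p in(('bottom',[.4893,.3842,.2135]),('botnear',[.4768,.3842,.2135]),('top',[.4893,.3842,.278]),('big',[.550,.391,.087])):print(n,proj(w,np.array(p))/.64)
C=cloud(w)
for u,v in((407,326),(407,335),(400,350),(400,370),(400,400),(400,470)):print(u,v,depth(w,u*.64,v*.64).round(4))
P=C[270:325,215:300].reshape(-1,3);P=P[(P[:,2]>.268)&(P[:,2]<.29)];print('cap',((P.min(0)+P.max(0))/2).round(4),P.min(0),P.max(0))
```

```text
bottom [398.89201647 366.07053169]
botnear [402.00036903 332.76985698]
top [398.42443432 474.03760568]
big [401.67516428 378.13636871]
407 326 [0.5382 0.3942 0.0173]
407 335 [0.4774 0.386  0.2138]
400 350 [0.4767 0.3835 0.2308]
400 370 [0.4777 0.3836 0.2441]
400 400 [0.4777 0.3836 0.2633]
400 470 [0.49   0.3846 0.2752]
cap [0.4887 0.384  0.279 ] [0.47541277 0.36861127 0.26801312] [0.50190854 0.39929067 0.28989475]
```

Run:
```python
from h import *
h=[.5473,.1003]
ctrl.movel([*h,.24],speed=.2)
ctrl.movel([*h,.178],speed=.1);ctrl.sleep(.2)
o=ctrl.observe();print(o['position'],o['orientation'],o['ft_force'])
print(ctrl.movel([*h,.154],speed=.03,force_limit=4))
o=ctrl.observe();print(o['clock'],o['position'],o['gripper_width'],o['ft_force'],o['torque'])
w=snap('wrist');snap('scene');snap('top')
cv2.imwrite('pics/w4.png',cv2.resize(w['color'][:,:,::-1],(800,600),interpolation=cv2.INTER_CUBIC))
```

```text
[0.54749047 0.10036623 0.17850272] [ 4.09342308e-04 -4.37123599e-02  9.99044072e-01  6.35796290e-05] [ 0.22012459 -0.45106458  0.3606743 ]
True
10.5583 [0.54723115 0.10011018 0.15702233] 0.02338715702284958 [ 0.61981993 -0.27246854  2.0560307 ] [-0.19264326 -0.12672117  0.00760843]
```

View pics/w4.png

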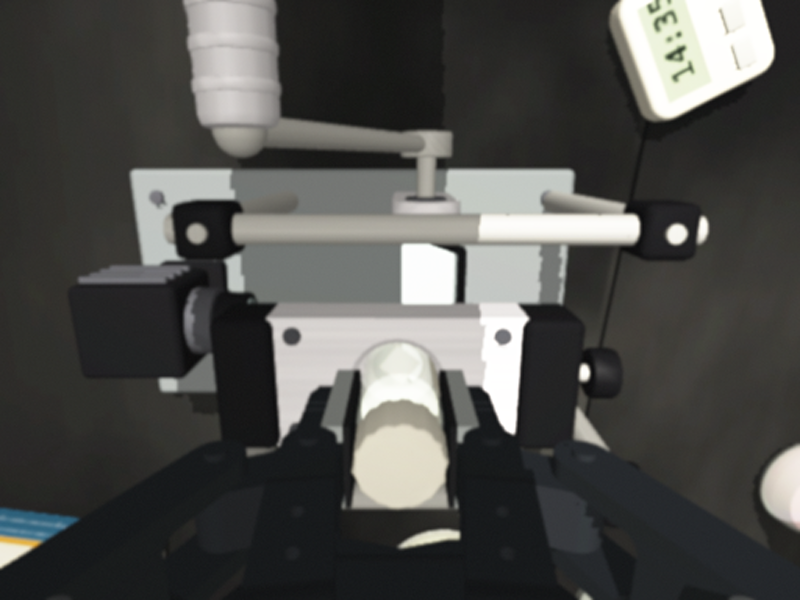

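The vial sits in the hole, with the cap at (400,465), and stopped at the expected depth: TCP z 0.157 = 0.131 + 0.026. I'll release, check, and approach the grip.

Run:
```python
from h import *
ctrl.move_gripper(.055,25)
p=ctrl.observe()['position']
ctrl.movel([p[0],p[1],.27],speed=.15)
ctrl.movel([.46,.06,.29],speed=.2)
w=snap('wrist');C=cloud(w)
P=C.reshape(-1,3);n=np.hypot(P[:,0]-.547,P[:,1]-.100)<.02
Q=P[n&(P[:,2]>.185)&(P[:,2]<.21)];print('cap',len(Q),np.median(Q,0).round(4),((Q.min(0)+Q.max(0))/2).round(4),np.percentile(Q[:,2],90))
print(ctrl.observe()['clock'])
cv2.imwrite('pics/w5.png',cv2.resize(w['color'][:,:,::-1],(800,600),interpolation=cv2.INTER_CUBIC))
```

```text
cap 635 [0.5445 0.1    0.1936] [0.5471 0.1004 0.1903] 0.19448401542177582
12.7083
```

View pics/w5.png

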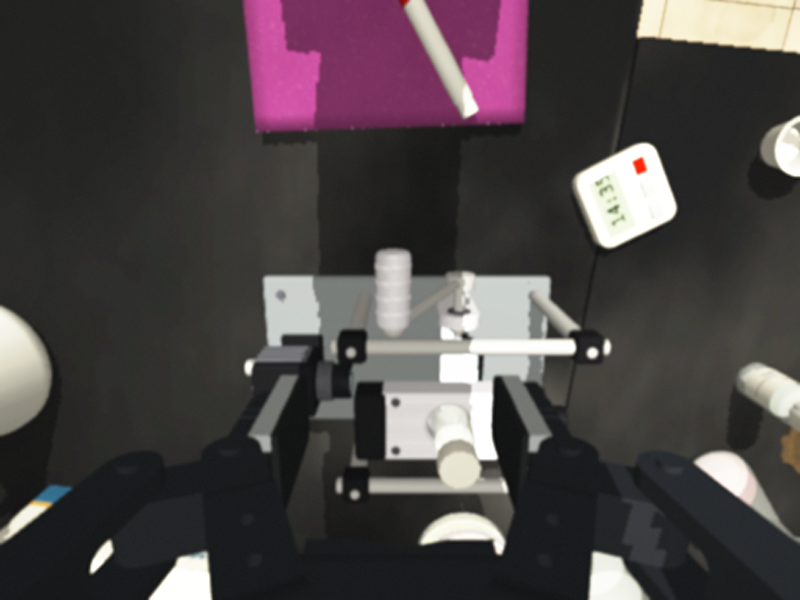

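Run:
```python
from h import *
w=load('wrist');C=cloud(w)
ex=np.array([-.0889,.99604]);ey=np.array([-.99604,-.0889])
G=C[155:222,230:272].reshape(-1,3);G=G[(G[:,2]>.165)&(G[:,2]<.2)]
rx,ry=G[:,:2]@ex,G[:,:2]@ey
print('grip rx',rx.min(),rx.max(),'ry',ry.min(),ry.max(),'ztop',np.percentile(G[:,2],98))
def P(n,u,v,z):
    p=onz(w,u*.64,v*.64,z);print(n,'rx',(p[:2]@ex).round(4),'ry',(p[:2]@ey).round(4))
P('c1',352,350,.144);P('c2',592,350,.144);P('disc',460,278,.085);P('npil',460,312,.0875);P('gripc',393,291,.185)
```

```text
grip rx 0.007014261958584985 0.02594080283784415 ry -0.4823131149317492 -0.4371378764136065 ztop 0.18857387403499296
c1 rx -0.0091 ry -0.5044
c2 rx 0.1359 ry -0.5048
disc rx 0.062 ry -0.4734
npil rx 0.0624 ry -0.4975
gripc rx 0.0164 ry -0.4573
```

```bash
cat >> h.py <<'E'
ex=np.array([-.0889,.99604]);ey=np.array([-.99604,-.0889])
def W(rx,ry,z): return [*(ex*rx+ey*ry),z]
def st():
    o=ctrl.observe();p=o['position'];print('t %.2f rx %.4f ry %.4f z %.4f w %.4f'%(o['clock'],p[:2]@ex,p[:2]@ey,p[2],o['gripper_width']),o['ft_force'].round(2),round(float(o['grasp_force']),1))
E
python3 - <<'E'
from h import *
ctrl.move_gripper(.05,25)
ctrl.movel(W(.0165,-.4535,.215),speed=.15)
print(ctrl.movel(W(.0165,-.4535,.161),speed=.08,force_limit=6));st()
ctrl.move_gripper(0,40);ctrl.sleep(.3);st()
w=snap('wrist')
cv2.imwrite('pics/w6.png',cv2.resize(w['color'][:,:,::-1],(800,600),interpolation=cv2.INTER_CUBIC))
E
```

```text
False
t 14.42 rx 0.0165 ry -0.4537 z 0.1614 w 0.0501 [-0.89 -0.07  0.03] 0.0
t 15.11 rx 0.0162 ry -0.4536 z 0.1612 w 0.0166 [ 0.73 -3.18  7.15] 39.1
```

View pics/w6.png

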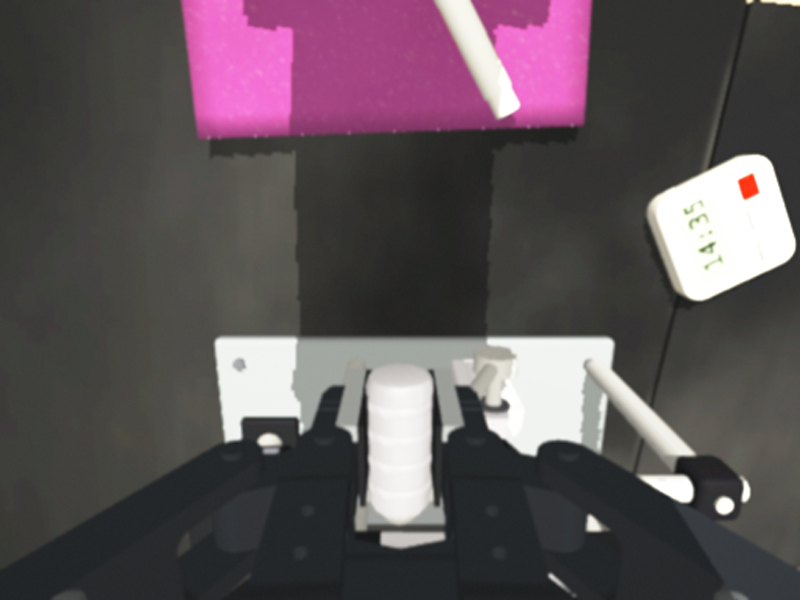

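Run:
```python
from h import *
ax=.0632; tgt=.5*np.arctan2(.0512-ax,.056)
for th in np.linspace(-.42,tgt,7)[1:]:
    ctrl.movel(W(ax+.115*np.sin(th),-.4536,.1612+.115*(np.cos(th)-np.cos(.42))),speed=.05)
ctrl.sleep(.5);st();print(tgt)
p=ctrl.observe()['position'];print('theta',np.arcsin((p[:2]@ex-ax)/.115))
w=snap('wrist');snap('scene');C=cloud(w)
P=C.reshape(-1,3);r=P[:,:2]@ex;y=P[:,:2]@ey
G=P[(abs(y+.445)<.012)&(P[:,2]>.18)&(P[:,2]<.2)&(abs(r-(p[:2]@ex))<.013)]
print('grip',len(G),(G[:,:2]@ex).min(),(G[:,:2]@ex).max(),np.percentile(G[:,2],95))
t=snap('top');T=cloud(t).reshape(-1,3)
n=np.hypot(T[:,0]-.547,T[:,1]-.1)<.02;Q=T[n&(T[:,2]>.185)&(T[:,2]<.21)];print('cap top',len(Q),np.median(Q,0) if len(Q) else '')
cv2.imwrite('pics/w7.png',cv2.resize(w['color'][:,:,::-1],(800,600),interpolation=cv2.INTER_CUBIC))
cv2.imwrite('pics/s7.png',cv2.resize(load('scene')['color'][100:300,150:400,::-1],(750,600),interpolation=cv2.INTER_CUBIC))
```

```text
t 17.26 rx 0.0503 ry -0.4537 z 0.1708 w 0.0164 [-0.3  -6.68 10.78] 40.2
-0.1055466666113733
theta -0.11240219109386683
grip 2770 0.03730478439092037 0.06329961102677309 0.19775730711629005
cap top 36 [0.55209883 0.10178259 0.19357387]
```

View pics/s7.png

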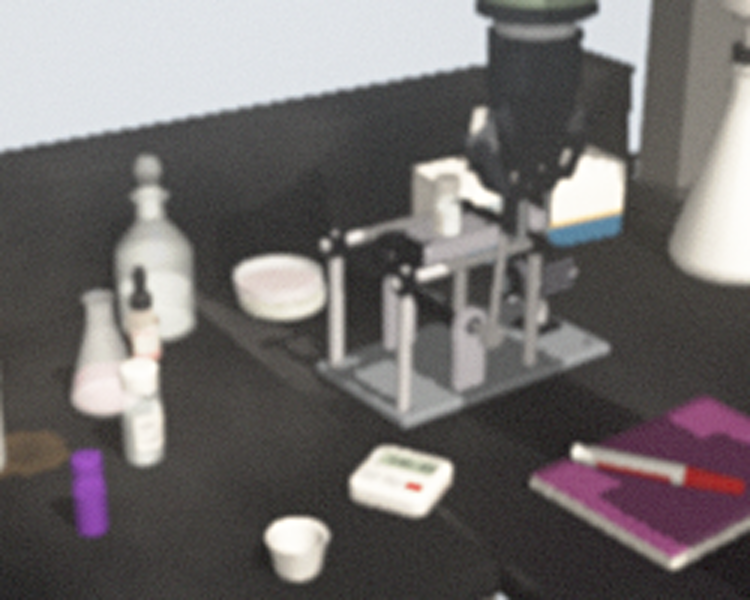

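The vial is upright in the carriage at (447,205) in the scene crop, the bystanders haven't moved, and the lever is held near upright. The spring leaves the lever about 0.8 mm short, so I'll correct for that and verify against the grip's protruding end.

Run:
```python
from h import *
ax=.0632; gx=.0512; th=.5*np.arctan2(gx-ax,.056); want=ax+.115*np.sin(th)
cx=want+.0008
for _ in range(2):
    ctrl.movel(W(cx,-.4536,.1612+.115*(np.cos(th)-np.cos(.42))),speed=.02);ctrl.sleep(.4);st()
    cx+=want-ctrl.observe()['position'][:2]@ex
w=snap('wrist');P=cloud(w).reshape(-1,3);r=P[:,:2]@ex;y=P[:,:2]@ey
m=(y>-.4415)&(y<-.4345)&(P[:,2]>.175)&(P[:,2]<.195)&(abs(r-want)<.02)
print('want',want,len(P[m]),np.percentile(r[m],[1,50,99]),np.percentile(P[m,2],[50,98]))
i=np.nonzero(m)[0];s=P[m];top=s[s[:,2]>np.percentile(s[:,2],85)];print('ridge',(top[:,:2]@ex).mean())
```

```text
t 18.06 rx 0.0510 ry -0.4537 z 0.1708 w 0.0168 [-0.71 -6.77 12.46] 40.4
t 18.71 rx 0.0510 ry -0.4537 z 0.1709 w 0.0168 [-0.56 -7.22 11.5 ] 40.4
want 0.05108465696263083 594 [0.04321362 0.05165781 0.06001998] [0.19081446 0.19483727]
ridge 0.0523289351623351
```

Run:
```python
from h import *
st();print(ctrl.job_done())
```

```text
t 18.76 rx 0.0510 ry -0.4537 z 0.1708 w 0.0168 [-0.37 -7.31 11.84] 40.4
the job is handed in; nothing more can be done
None
```

The vial is fully seated in the carriage and released, and the job was handed in at 18.8 s with the gripper still holding the lever steady at about -0.106 rad (leaning towards the camera). That angle is calculated from measured positions, since I couldn't see the reader's own view, and should put the code within about 1 mm of the middle.

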